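Spin-check a brake disc and park it on its mark

ROBOT

A 6-joint arm with a two-finger parallel gripper is mounted at the origin on the work surface; the furniture and walls round the work are solid. World frame = base frame: x ahead of the robot, y to its left, z up, the work surface at z = 0. Lengths are in m, angles in rad, forces in N, time in s.
With the tool pointing down it reaches from about 0.3 to 0.85 m from the base axis. Payload 5.4 kg.
Tool frame: the origin (TCP) lies on the centre line of the jaws, within the pads' length; the fingertips stand 19 mm ahead of it and the grasp point (between the pads) is the TCP; z points along the fingers, x is the direction in which the jaws open and shut, and the axes are right-handed (so a half turn about z gives the same grasp; the last joint's range is limited). The gripper opens to 85 mm and grips with 20 to 120 N. Pads are 22 mm wide; open, the fingers measure 114 mm over their backs; the gripper's body (76 mm by 85 mm) begins 54 mm behind the grasp point. The pads swing forward as they close: fully open they stand 13 mm farther back than shut.
Start: joints at [0.967, 0.158, 1.597, -0, 1.386, -0.21], TCP at [0.221, 0.531, 0.25] pointing down, gripper open.
Joint ranges: [-2.91, 2.91], [-0.94, 2.29], [0.18, 2.7], [-1.29, 4.43], [0.17, 2.64], [-3, 3]. Speed limits (rad/s): [2.57, 2.57, 3.14, 3.14, 3.14, 3.14].

INTERFACE

Orientations are given as a unit quaternion [x, y, z, w].
In Python, from rig import telemetry, viewer, arm, nets gives the robot as it stands.
- The arm moves only by the tool send_rows, never from a script. Its argument "moves" is one flat list of numbers, 7 for each row, row after row: the shift along the tool's x, y, z as a fraction of full scale, then the turn, a rotation vector about the tool's x, y, z as a fraction of full scale, then the closure, from -1 (fully open) to 1 (shut), so that 0 is half open. In form: [tx, ty, tz, ax, ay, az, hand, tx, ty, tz, ax, ay, az, hand, ...]. A call has 1 to 10 rows; each row shifts and turns the commanded pose from where the row before left it, along the tool's axes as they then stand; what a row does not reach is not made up. Full scale, the value 1, is 80 mm for a shift and 180 degrees for a turn. A row lasts 1/8 s, in which the tool goes at most 62.5 mm and 10.7 degrees, less where a joint would pass 70% of its speed; a pose out of reach is approached as far as the arm can. A call with a number of a shift or a turn outside -1 to 1 is refused whole. A call with a gripper value outside its range is refused whole. The fingers move at their own pace and stop on an object; the grip force is fixed at half the most. Time passes only in rows, so rows that do not move let the fingers close. It gives the time, the measured TCP pose, the force and the opening at its end, in the units of the state.
- telemetry.read_state(): the state, without advancing time (a new reading comes with each control period).
- viewer.capture(name): name is "scene" or "top" or "wrist"; returns (picture, depth): 400x640x3 uint8, red, green, blue; 400x640 float32, m along the optical axis (not along the pixel's ray), 0 where there is no reading.
- viewer.calibration(name): a dict with "vertical_fov" (degrees; the focal length in pixels is half the picture's height over the tangent of half this angle, whatever the lens; pixels are square), "cx", "cy" (the principal point, pixels), "R" (3x3) and "t" (3): a world point X has camera coordinates R X + t; the wrist camera has in their place "tool_from_camera" (4x4, takes a point from camera to tool coordinates, whose origin is the TCP and whose axes are the tool frame's). Camera axes: x right, y down, z forward; pixel columns grow to the right and rows downward; lengths in m; the calibration is good to about 2 mm. The wrist camera is an equidistant fisheye: a pixel r from the principal point sees the ray r / f radians off the axis. A picture is of the moment at which its call begins: read the wrist's pose just before it. calibration takes no time and is no camera call.
- arm.finish_job(): hands the job in, once; it reports no verdict.
Trained networks look in the newest picture that a camera, given by its name, has taken for a name from the list of things; names that differ only in an ending like _2 or _b are one class to them, and where a whole thing is asked for, a point or a joint stands for the part that bears it (a point fixed in the world has none). Each returns a list of dicts, best first, with "p" (0 to 1); they miss things now and then, are a little off and sometimes report something else, mostly with a low value. They report only what shows in the picture. A call takes as long as a camera call.
- nets.recognise(camera, label): "point" ([x, y, z] in m, in world coordinates, good to about 4 mm: the middle of the surface that is visible of it).
The state is a dict: "clock": time; "joint_pos": joint angles; "qd": joint speeds; "effort": joint torques, N m; "eef_pos": TCP position; "eef_rot": TCP orientation; "ft_force": force on the tool from outside, world axes, zero at the start; "torque": the same for the moment, N m; "gripper_width": opening from 0.0 (shut) to 1.0 (fully open).
Only numpy, scipy, OpenCV 4.12 (cv2) and the standard library are available. Lean on these libraries where they do the work, as an engineer would, in place of code of your own. Each camera call takes 0.05 s, during which the arm holds its last target. There are 200 camera calls.

TASK

Check that the brake disc on the bench spindle runs freely: with a fingertip, flick it briskly into an anticlockwise spin (seen from above), take the hand away and let it run until its red mark has gone right past the yellow gauge twice. Then, while it is still turning, brake it with a fingertip pressed lightly on the flat steel face so that it comes to rest with the red mark beside the yellow gauge (mark's centre line within the gauge's width), and take the hand away. Once it has made those two passes do not touch the studs; do not grip or hit anything hard, do not turn the disc to the mark after it has stopped, and leave everything else on the bench where it is.

Things in the scene. Friction and masses are not known exactly. Their poses are not given: they have to be found in the camera images.
- stand: fixed spindle stand, yaw unknown. Origin on the bench under the disc's vertical axis. A grey foot arm runs along its own -x to a post with the yellow gauge: a 10 mm thick arc just outside the disc's rim, 117 to 137 mm from the axis, reaching 12 degrees either side of -x (50 mm wide), its top level with the disc's face, 77 mm above the bench
- disc (a joint): turn of the brake disc about its vertical axis, rad, growing anticlockwise seen from above and counting on through many turns; at 0, 6.283, 12.566, ... the red mark is at the middle of the gauge. Starts at rest between 1.0 and 5.2, so the mark's first pass is at 6.283, its second at 12.566; it is clear of the gauge for the second time at 12.87
- disc_face (a point): centre of the steel brake disc, on its axis, at the height of the flat braking face. Disc 224 mm across, 22 mm thick, 0.9 to 1.7 kg; face free from 66 to 112 mm from the axis. Inside: hub flange 8 mm higher, dust cap (radius 26, top 26 mm above the face). Runs easily: loses 0.04 to 0.25 rad/s each second. A fingertip pressed on the face with 3 to 10 N stops it within about 0.2 rad
- disc_mark (a point): point on the centre line of the red mark, a 16 mm wide radial stripe on the braking face from 73 to 111 mm from the axis; the point is on the face, 105 mm from the axis, and turns with the disc
- gauge_mid (a point): fixed point 105 mm from the disc's axis at the height of the face, beside the middle of the yellow gauge: where disc_mark should come to rest (within 22 mm, which is the gauge's half width)
- stud (a point): one of the hub's four upright wheel studs, at half height (21 mm above the braking face): the one 45 degrees anticlockwise of the red mark; the others stand at 90 degrees from it. They turn with the disc: 12 mm diameter, on a circle of 50 mm radius round the axis, tops 34 mm above the braking face and 26 mm above the hub flange. The disc can be flicked by pushing a stud sideways
- grease_jar: green-lidded grease jar, 70 mm wide, 71 mm tall; not part of the job; origin at the centre of its underside
- bearing: loose roller bearing, 68 mm across, 20 mm tall; not part of the job; origin at the centre of its underside
- bolt_tray: small round metal tray with bolts, 69 mm across, 22 mm tall; not part of the job; origin at the centre of its underside
- spanner: spanner lying flat, 210 x 37 x 9 mm; not part of the job; origin at the centre of its underside

How it is judged:
By the outcome, as a careful person would: the job done as asked, in the order asked, and still so for the second after the job is handed in, with the robot touching nothing.
It also fails if it takes over 72 s, if anything falls off the work surface, if the arm or the gripper's body presses on something with over 40 N, if the wrist force passes 120 N, or if a joint passes its speed limit or range.

## Working session

There is one attempt and no reset: what is moved stays moved. The work goes in short steps, Python scripts to look and compute and a tool call to move; the robot and the scene stay as the last step left them, time stands still between calls to the robot, and variables do not carry over. Pictures are saved under pics/ and viewed, about 8 in all and at most 12, crops included, and the job is handed in when it is done.

Besides the shell and the picture viewer there is one more tool, called by a JSON object that holds its "fn" and its "kwargs", one argument or row to a line. send_rows: Moves the arm, as the interface text tells. Shift numbers are shares of 80 mm and turn numbers shares of 180 degrees, none past 1 either way. Its arguments: {"type":"object","properties":{"moves":{"type":"array","items":{"type":"number"}}},"required":["moves"]}

```bash
mkdir -p pics; cat > h.py <<'E'
import numpy as np, cv2
from rig import telemetry, viewer, arm, nets
def cap(n, save=None):
    p,d=viewer.capture(n)
    if save: cv2.imwrite('pics/'+save, cv2.cvtColor(p,cv2.COLOR_RGB2BGR))
    return p,d
def world(n,d,u,v):
    c=viewer.calibration(n); f=200/np.tan(np.radians(c['vertical_fov'])/2)
    z=d[v,u]; X=np.stack([(u-c['cx'])/f*z,(v-c['cy'])/f*z,z],-1)
    return (X-np.array(c['t']))@np.array(c['R'])
E
python3 - <<'E'
from h import *
s=telemetry.read_state(); print({k:np.round(v,3) for k,v in s.items()})
cap('top','top.png'); 
for l in ['stand','disc','disc_face','disc_mark','stud','grease_jar','bearing','bolt_tray','spanner']:
    print(l,[(np.round(r['point'],3),round(r['p'],2)) for r in nets.recognise('top',l)])
cap('scene','scene.png')
for l in ['disc_face','disc_mark','stud']:
    print(l,[(np.round(r['point'],3),round(r['p'],2)) for r in nets.recognise('scene',l)])
E
```

```text
{'clock': np.float64(0.0), 'joint_pos': array([ 0.967,  0.159,  1.598, -0.   ,  1.386, -0.21 ]), 'qd': array([-0.002, -0.   ,  0.003, -0.   ,  0.002,  0.002]), 'effort': array([ 2.0000e-03, -3.9597e+01, -3.3144e+01, -0.0000e+00,  8.0000e-03,
        0.0000e+00]), 'eef_pos': array([0.22 , 0.531, 0.249]), 'eef_rot': array([ 0.832,  0.555, -0.001,  0.   ]), 'ft_force': array([0.369, 0.427, 0.143]), 'torque': array([ 0.029, -0.009, -0.043]), 'gripper_width': np.float64(0.998)}
stand [(array([ 0.475, -0.14 ,  0.078]), 0.58), (array([ 0.483, -0.146,  0.077]), 0.22)]
disc [(array([ 0.479, -0.146,  0.077]), 0.8), (array([0.398, 0.072, 0.016]), 0.19)]
disc_face [(array([ 0.481, -0.141,  0.075]), 0.9)]
disc_mark [(array([ 0.483, -0.144,  0.076]), 0.83)]
stud [(array([ 0.486, -0.144,  0.076]), 0.7)]
grease_jar [(array([0.385, 0.228, 0.07 ]), 0.8), (array([ 0.486, -0.145,  0.079]), 0.61)]
bearing [(array([0.4  , 0.072, 0.012]), 0.62)]
bolt_tray [(array([0.342, 0.135, 0.004]), 0.72), (array([ 0.481, -0.145,  0.079]), 0.17)]
spanner [(array([ 0.268, -0.279,  0.01 ]), 0.77)]
disc_face [(array([ 0.498, -0.14 ,  0.083]), 0.41)]
disc_mark [(array([ 0.502, -0.139,  0.079]), 0.93)]
stud [(array([ 0.497, -0.144,  0.076]), 0.69)]
```

View pics/top.png

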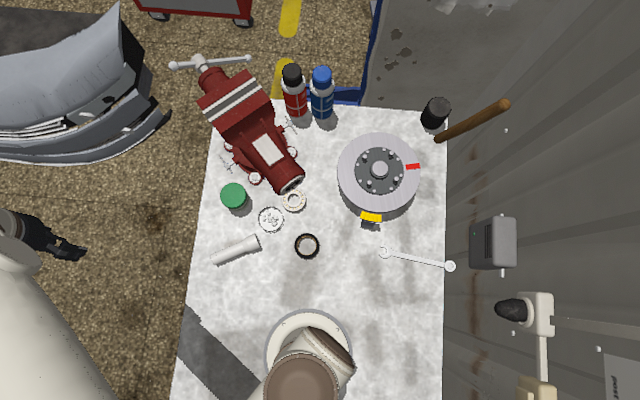

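View pics/scene.png

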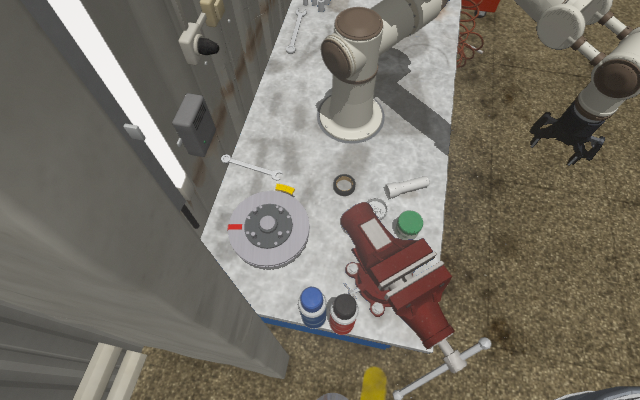

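The top view shows the disc at about (379,172), the gauge at (371,217), the mark at (412,167), the vise on the left and the wall on the right. The scene view agrees. Next I'll measure precisely.

```bash
python3 - <<'E'
from h import *
p,d=cap('top')
vv,uu=np.mgrid[110:235,325:435]; vv=vv.ravel();uu=uu.ravel()
W=world('top',d,uu,vv); P=p[vv,uu].astype(int)
h=cv2.cvtColor(p,cv2.COLOR_RGB2HSV)[vv,uu]
face=(abs(W[:,2]-.077)<.004)
yel=(h[:,0]>18)&(h[:,0]<35)&(h[:,1]>150)&(W[:,2]>.06)
red=((h[:,0]<8)|(h[:,0]>172))&(h[:,1]>150)&(W[:,2]>.06)&face
print('z face',np.median(W[face,2]))
f=W[face&~yel]
# circle via enclosing
c,r=cv2.minEnclosingCircle(f[:,:2].astype(np.float32)); print('enc',c,r,len(f))
cap_=W[(W[:,2]>.098)]; print('cap',cap_[:,:].mean(0),np.ptp(cap_,axis=0),len(cap_))
for n,m in(('yel',yel),('red',red)):
    q=W[m]; print(n,m.sum(),q.mean(0),'ang',np.degrees(np.arctan2(*(q.mean(0)[:2]-c)[::-1])),'r',np.linalg.norm(q.mean(0)[:2]-c))
# surroundings heights grid
v2,u2=np.mgrid[90:260:1,300:450:1]
G=world('top',d,u2.ravel(),v2.ravel()); hi=G[(G[:,2]>.1)&(np.hypot(G[:,0]-c[0],G[:,1]-c[1])>.13)]
for a in range(-180,180,20):
    an=np.degrees(np.arctan2(hi[:,1]-c[1],hi[:,0]-c[0])); k=hi[(an>=a)&(an<a+20)]
    if len(k): i=np.hypot(k[:,0]-c[0],k[:,1]-c[1]).argmin(); print(a,k[i])
x0,y0=325,105
cv2.imwrite('pics/crop.png',cv2.resize(cv2.cvtColor(p[105:235,320:440],cv2.COLOR_RGB2BGR),None,fx=5,fy=4.6,interpolation=2)) if 0 else cv2.imwrite('pics/crop.png',cv2.resize(cv2.cvtColor(p[115:235,320:440],cv2.COLOR_RGB2BGR),(600,600),interpolation=2))
print(telemetry.read_state()['clock'])
E
```

```text
z face 0.07756369599839215
enc (0.5162673592567444, -0.18691767752170563) 0.1796831339597702 3308
cap [ 0.45240501 -0.13162704  0.21040253] [0.35601142 0.17352804 0.98080085] 386
yel 159 [ 0.36149026 -0.13312727  0.07738183] ang 160.8358898386468 r 0.1638577356743068
red 61 [ 0.50891488 -0.23587078  0.07824287] ang -98.54165126263622 r 0.04950217612500457
-40 [ 0.72184735 -0.26192334  0.10128369]
-20 [ 0.71752511 -0.20758375  0.10001601]
40 [ 0.66478102 -0.00476319  0.13696532]
60 [0.66445839 0.07154289 0.14062021]
100 [0.45068704 0.04540566 0.13183463]
140 [ 0.1783004  -0.01990414  1.07882298]
0.75
```

View pics/crop.png

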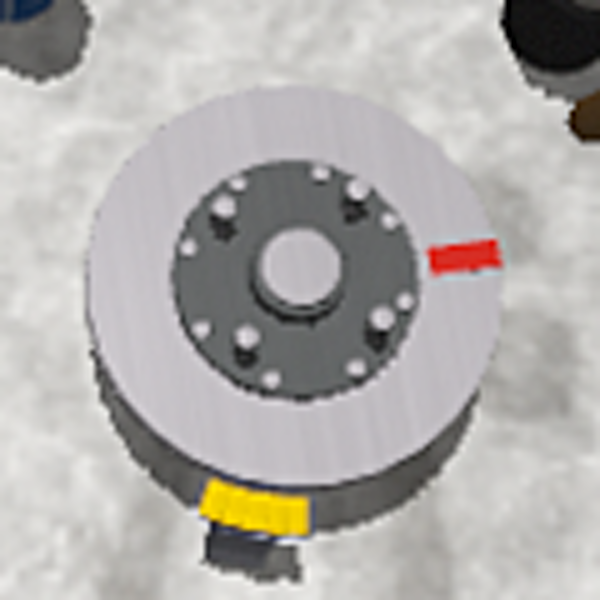

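```bash
cat >> h.py <<'E'
from scipy.optimize import least_squares
def fit(p,d):
    vv,uu=np.mgrid[110:235,325:435]; vv=vv.ravel();uu=uu.ravel()
    W=world('top',d,uu,vv); h=cv2.cvtColor(p,cv2.COLOR_RGB2HSV)[vv,uu]
    sat=h[:,1]>150
    yel=(h[:,0]>18)&(h[:,0]<35)&sat&(W[:,2]>.06)&(W[:,2]<.09)
    red=((h[:,0]<8)|(h[:,0]>172))&sat&(abs(W[:,2]-.077)<.005)
    return W,yel,red
E
python3 - <<'E'
from h import *
p,d=cap('top'); W,yel,red=fit(p,d)
c=np.array([.48,-.142])
f=W[(abs(W[:,2]-.077)<.004)&~yel]
f=f[np.hypot(*(f[:,:2]-c).T)<.122]
for it in range(3):
    an=np.floor(np.degrees(np.arctan2(*(f[:,:2]-c).T[::-1]))/6); r=np.hypot(*(f[:,:2]-c).T)
    E=np.array([f[an==a][r[an==a].argmax(),:2] for a in np.unique(an)])
    s=least_squares(lambda q:np.hypot(E[:,0]-q[0],E[:,1]-q[1])-q[2],[*c,.11],loss='soft_l1',f_scale=.002); c=s.x[:2]
print('c',s.x)
k=(np.hypot(*(W[:,:2]-c).T)<.035)&(W[:,2]>.095); print('cap',W[k].mean(0),k.sum())
for n,m in(('yel',yel),('red',red)):
    q=W[m].mean(0)[:2]-c; print(n,np.degrees(np.arctan2(q[1],q[0])),np.hypot(*q))
k=(np.hypot(*(W[:,:2]-c).T)<.064)&(np.hypot(*(W[:,:2]-c).T)>.035)&(W[:,2]>.103)
q=W[k]; a=np.degrees(np.arctan2(*(q[:,:2]-c).T[::-1]))
for aa,x in sorted(zip(a,q.tolist())): print(round(aa),np.round(x,3),end=' ')
v2,u2=np.mgrid[60:250,190:310]; G=world('top',d,u2.ravel(),v2.ravel()); print('\nvise max',[(np.round(G[(G[:,0]>x)&(G[:,0]<x+.1)&(abs(G[:,1]-.1)<.3)&(G[:,2]<.6)][:,2].max(),3)) for x in (.2,.3,.4,.5,.6)])
E
```

```text
c [ 0.48696524 -0.14625752  0.11132368]
cap [ 0.4851621  -0.14566418  0.101632  ] 290
yel 174.0666531691157 0.1262552346275519
red -76.26241687498992 0.09234903267688337
-129 [ 0.457 -0.183  0.109] -128 [ 0.454 -0.188  0.111] -128 [ 0.457 -0.186  0.11 ] -128 [ 0.456 -0.187  0.104] -127 [ 0.459 -0.183  0.11 ] -127 [ 0.456 -0.188  0.113] -126 [ 0.455 -0.191  0.11 ] -125 [ 0.461 -0.183  0.111] -125 [ 0.46  -0.186  0.109] -124 [ 0.461 -0.185  0.114] -124 [ 0.457 -0.191  0.111] -124 [ 0.459 -0.188  0.111] -123 [ 0.457 -0.193  0.113] -122 [ 0.459 -0.19   0.112] -122 [ 0.458 -0.192  0.116] -121 [ 0.462 -0.188  0.111] -121 [ 0.464 -0.185  0.112] -120 [ 0.462 -0.19   0.112] -119 [ 0.461 -0.192  0.115] -118 [ 0.465 -0.188  0.11 ] -117 [ 0.465 -0.19   0.112] -38 [ 0.526 -0.177  0.111] -38 [ 0.524 -0.175  0.107] -36 [ 0.529 -0.177  0.111] -36 [ 0.527 -0.175  0.109] -35 [ 0.524 -0.172  0.108] -34 [ 0.531 -0.177  0.111] -34 [ 0.528 -0.174  0.111] -32 [ 0.524 -0.17   0.106] -32 [ 0.531 -0.174  0.112] -31 [ 0.529 -0.172  0.109] -31 [ 0.526 -0.169  0.109] -30 [ 0.534 -0.174  0.112] -30 [ 0.532 -0.172
[... 769 characters left out ...]
9] 143 [ 0.451 -0.119  0.109] 143 [ 0.446 -0.116  0.114] 145 [ 0.442 -0.115  0.109] 145 [ 0.445 -0.117  0.111] 146 [ 0.447 -0.119  0.113] 146 [ 0.44  -0.115  0.107] 147 [ 0.442 -0.117  0.112] 147 [ 0.445 -0.119  0.112] 148 [ 0.448 -0.122  0.11 ] 148 [ 0.44  -0.117  0.11 ] 149 [ 0.442 -0.119  0.113] 150 [ 0.439 -0.118  0.104] 150 [ 0.445 -0.122  0.112] 150 [ 0.448 -0.124  0.11 ] 151 [ 0.439 -0.119  0.112] 151 [ 0.442 -0.122  0.113] 152 [ 0.438 -0.12   0.106] 152 [ 0.444 -0.124  0.115] 153 [ 0.44  -0.122  0.11 ] 154 [ 0.442 -0.124  0.112] 154 [ 0.439 -0.123  0.106] 155 [ 0.442 -0.125  0.106] 
vise max [np.float64(0.05), np.float64(0.153), np.float64(0.22), np.float64(0.229), np.float64(0.227)]
```

{"fn": "send_rows", "kwargs": {
  "moves": [0,0,-0.2,0,0,0.0535,1,0,0,-0.2,0,0,0.0535,1,0,0,-0.2,0,0,0.0535,1,0,0,-0.2,0,0,0.0535,1,0,0,-0.2,0,0,0.0535,1,0,0,-0.2,0,0,0.0535,1,0,0,0,0,0,0.0535,1]
}}

```text
clock: 1.68
eef_pos: [0.221, 0.5315, 0.3482]
eef_rot: [1.0, -0.003, 0.001, -0.001]
ft_force: [0.0, 0.7, 0.2]
gripper_width: -0.002
```

{"fn": "send_rows", "kwargs": {
  "moves": [0.3,0.7,0,0,0,0,1,0.3,0.7,0,0,0,0,1,0.3,0.7,0,0,0,0,1,0.3,0.7,0,0,0,0,1,0.3,0.7,0,0,0,0,1,0.3,0.7,0,0,0,0,1,0.3,0.7,0,0,0,0,1,0.3,0.7,0,0,0,0,1,0.3,0.7,0,0,0,0,1,0.3,0.7,0,0,0,0,1]
}}

```text
clock: 2.92
eef_pos: [0.4614, -0.031, 0.3466]
eef_rot: [1.0, 0.0, 0.001, 0.0]
ft_force: [0.2, 0.0, 0.5]
gripper_width: -0.004
```

{"fn": "send_rows", "kwargs": {
  "moves": [0.31,0.33,0.6,0,0,0,1,0,0,0.7,0,0,0,1,0,0,0.7,0,0,0,1,0,0,0.75,0,0,0,1,0,0,0,0,0,0,1]
}}

```text
clock: 3.55
eef_pos: [0.4818, -0.0539, 0.122]
eef_rot: [1.0, 0.0, -0.005, -0.002]
ft_force: [-0.1, -0.1, 0.1]
gripper_width: 0.002
```

```bash
python3 - <<'E'
from h import *
print({k:np.round(v,4) for k,v in telemetry.read_state().items() if k in('eef_pos','ft_force','clock','joint_pos')})
a,_=cap('wrist'); b,_=cap('scene'); c,_=cap('top')
b=cv2.resize(b[120:320,180:380],(400,400)); c=cv2.resize(c[90:290,280:480],(400,400))
im=np.vstack([np.hstack([b,c]),np.hstack([cv2.resize(a,(320,200)),np.zeros((200,480,3),np.uint8)])])
cv2.imwrite('pics/tri.png',cv2.cvtColor(im,cv2.COLOR_RGB2BGR))
E
```

```text
{'clock': np.float64(3.55), 'joint_pos': array([-0.3613,  0.0769,  1.9562, -0.    ,  1.1197, -0.3616]), 'eef_pos': array([ 0.4818, -0.0539,  0.122 ]), 'ft_force': array([-0.115 , -0.0666,  0.0874])}
```

View pics/tri.png

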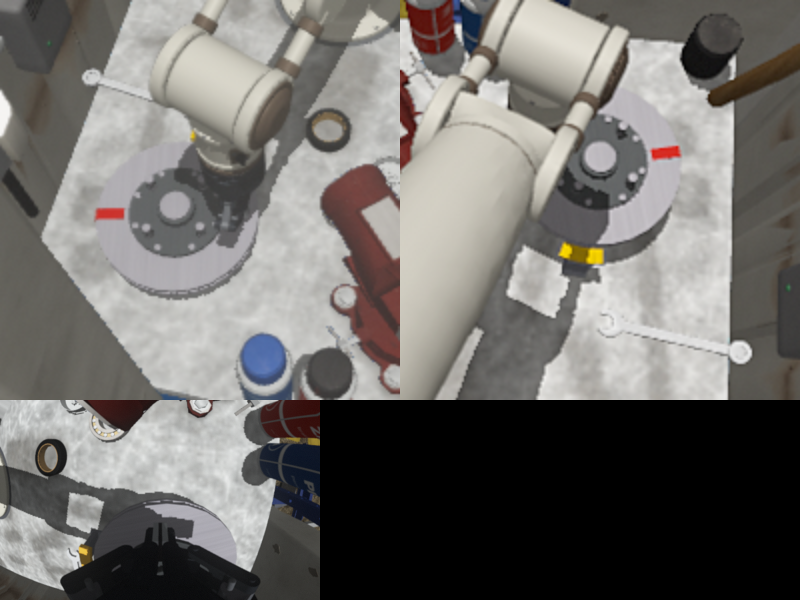

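{"fn": "send_rows", "kwargs": {
  "moves": [0.04,0.03,0.1,0,0,0,1,0,0,0.1,0,0,0,1,0,0,0,0,0,0,1]
}}

```text
clock: 4.08
eef_pos: [0.4886, -0.0576, 0.1099]
eef_rot: [1.0, 0.0, -0.0, -0.0]
ft_force: [0.7, -0.1, 1.1]
gripper_width: -0.004
```

{"fn": "send_rows", "kwargs": {
  "moves": [0,0,0.05,0,0,0,1,0,0,0,0,0,0,1]
}}

```text
clock: 4.32
eef_pos: [0.4887, -0.0576, 0.106]
eef_rot: [1.0, 0.0, -0.0, -0.0]
ft_force: [0.3, -0.3, -0.7]
gripper_width: -0.002
```

{"fn": "send_rows", "kwargs": {
  "moves": [0,0,0.025,0,0,0,1,0,0,0,0,0,0,1]
}}

```text
clock: 4.58
eef_pos: [0.4888, -0.0577, 0.1042]
eef_rot: [1.0, 0.0, -0.0, -0.0]
ft_force: [-0.0, 0.2, -0.8]
gripper_width: 0.005
```

{"fn": "send_rows", "kwargs": {
  "moves": [0,0,0.025,0,0,0,1,0,0,0,0,0,0,1]
}}

```text
clock: 4.82
eef_pos: [0.4888, -0.0576, 0.1021]
eef_rot: [1.0, 0.0, -0.0, -0.0]
ft_force: [0.1, -0.8, -1.0]
gripper_width: 0.0
```

{"fn": "send_rows", "kwargs": {
  "moves": [0,0,0.025,0,0,0,1,0,0,0.0125,0,0,0,1,0,0,0,0,0,0,1]
}}

```text
clock: 5.2
eef_pos: [0.4888, -0.0577, 0.0992]
eef_rot: [1.0, 0.0, -0.0, -0.0]
ft_force: [0.1, 0.1, -0.1]
gripper_width: -0.002
```

{"fn": "send_rows", "kwargs": {
  "moves": [0,0,0.0125,0,0,0,1,0,0,0,0,0,0,1]
}}

```text
clock: 5.45
eef_pos: [0.4889, -0.0577, 0.0982]
eef_rot: [1.0, 0.0, -0.0, -0.0]
ft_force: [-0.0, -0.1, 0.5]
gripper_width: 0.003
```

{"fn": "send_rows", "kwargs": {
  "moves": [0,0,0.0125,0,0,0,1,0,0,0,0,0,0,1]
}}

```text
clock: 5.7
eef_pos: [0.4888, -0.0577, 0.0972]
eef_rot: [1.0, 0.0, -0.0, -0.0]
ft_force: [-0.2, 0.7, -0.8]
gripper_width: -0.002
```

{"fn": "send_rows", "kwargs": {
  "moves": [0,0,0.0125,0,0,0,1,0,0,0,0,0,0,1]
}}

```text
clock: 5.95
eef_pos: [0.4888, -0.0577, 0.0962]
eef_rot: [1.0, 0.0, -0.0, -0.0]
ft_force: [-0.5, 0.1, -0.5]
gripper_width: 0.001
```

{"fn": "send_rows", "kwargs": {
  "moves": [0,0,0.0125,0,0,0,1,0,0,0,0,0,0,1]
}}

```text
clock: 6.2
eef_pos: [0.4896, -0.0577, 0.096]
eef_rot: [1.0, 0.0, 0.001, 0.0]
ft_force: [-0.2, 1.0, 5.0]
gripper_width: -0.003
```

{"fn": "send_rows", "kwargs": {
  "moves": [0,0,0.00625,0,0,0,1,0,0,0,0,0,0,1]
}}

```text
clock: 6.45
eef_pos: [0.49, -0.0578, 0.096]
eef_rot: [1.0, 0.0, 0.001, 0.0]
ft_force: [-0.5, 2.1, 7.2]
gripper_width: -0.0
```

{"fn": "send_rows", "kwargs": {
  "moves": [0,0,-0.7,0,0,0,1,0.37,0.25,0,0,0,0,1,0.37,0.25,0,0,0,0,1,0,0,0,0,0,0,1,0,0,0.2,0,0,0,1,0,0,0.23,0,0,0,1,0,0,0,0,0,0,1]
}}

```text
clock: 7.32
eef_pos: [0.5457, -0.0964, 0.1133]
eef_rot: [1.0, 0.0, -0.003, -0.001]
ft_force: [-0.3, 0.7, -0.2]
gripper_width: 0.001
```

```bash
cat >> h.py <<'E'
C=np.array([.486,-.1457]); GA=np.radians(174.1)
def mark(cam):
    """mark angle from gauge (0..2pi): red pixels cast onto the face plane z=.077"""
    t=telemetry.read_state()['clock']; p,d=viewer.capture(cam)
    c=viewer.calibration(cam); f=200/np.tan(np.radians(c['vertical_fov'])/2); R=np.array(c['R']); T=np.array(c['t'])
    h=cv2.cvtColor(p,cv2.COLOR_RGB2HSV); m=((h[...,0]<8)|(h[...,0]>172))&(h[...,1]>130)&(h[...,2]>60)
    v,u=np.nonzero(m); ray=np.stack([(u-c['cx'])/f,(v-c['cy'])/f,np.ones(len(u))],-1)@R; o=-R.T@T
    X=o+ray*((.077-o[2])/ray[:,2])[:,None]; q=X[:,:2]-C; r=np.hypot(*q.T); q=q[(r>.07)&(r<.115)]
    if len(q)<12: return t,None,len(q)
    q=q.mean(0); return t,(np.arctan2(q[1],q[0])-GA)%(2*np.pi),len(q)
E
python3 - <<'E'
from h import *
print({k:np.round(v,4) for k,v in telemetry.read_state().items() if k in('eef_pos','ft_force','clock')})
print(mark('top'),mark('scene'))
p,_=viewer.capture('scene'); cv2.imwrite('pics/pre.png',cv2.resize(cv2.cvtColor(p[140:290,190:390],cv2.COLOR_RGB2BGR),(800,600)))
E
```

```text
{'clock': np.float64(7.325), 'eef_pos': array([ 0.5457, -0.0964,  0.1133]), 'ft_force': array([-0.2928,  0.7314, -0.2289])}
(7.325, np.float64(1.962614276888675), 2) (7.375, np.float64(1.9844830305434167), 2)
```

View pics/pre.png

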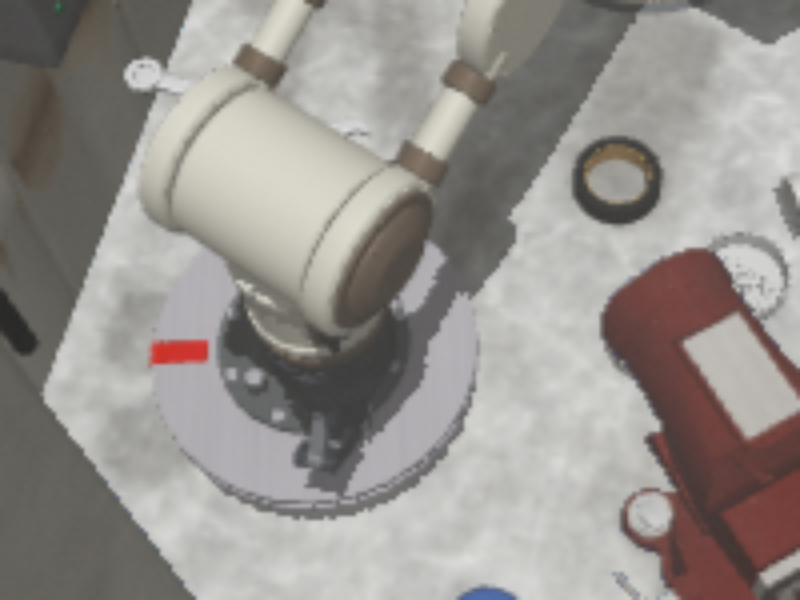

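{"fn": "send_rows", "kwargs": {
  "moves": [-0.1,0,0,0,0,0,1,-0.075,0,0,0,0,0,1,-0.075,0,0,0,0,0,1,-0.15,0,0,0,0,0,1,-0.225,0,0,0,0,0,1,-0.24,0,-0.6,0,0,0,1,0,0,-0.7,0,0,0,1,0,-0.25,-0.4,0,0,0,1,0,-0.25,0,0,0,0,1]
}}

```text
clock: 8.6
eef_pos: [0.4798, -0.0583, 0.2559]
eef_rot: [1.0, -0.0, 0.003, 0.001]
ft_force: [0.2, 0.6, 0.5]
gripper_width: -0.0
```

```bash
cat > track.py <<'E'
from h import *
import sys
print({k:np.round(v,4) for k,v in telemetry.read_state().items() if k in('eef_pos','ft_force','clock')})
for i in range(int(sys.argv[1])):
    for c in ('top','scene'):
        r=mark(c); print(c,round(r[0],3),None if r[1] is None else round(r[1],3))
E
python3 track.py 5
```

```text
{'clock': np.float64(8.6), 'eef_pos': array([ 0.4798, -0.0583,  0.2559]), 'ft_force': array([0.2278, 0.5791, 0.4603])}
top 8.6 None
scene 8.65 4.953
top 8.7 None
scene 8.75 5.36
top 8.8 5.65
scene 8.85 None
top 8.9 6.036
scene 8.95 6.218
top 9.0 0.179
scene 9.05 0.369
```

{"fn": "send_rows", "kwargs": {
  "moves": [0,0,0,0,0,0,1,0,0,0,0,0,0,1,0,0,0,0,0,0,1,0,0,0,0,0,0,1,0,0,0,0,0,0,1,0,0,0,0,0,0,1,0,0,0,0,0,0,1,0,0,0,0,0,0,1,0,0,0,0,0,0,1,0,0,0,0,0,0,1]
}}

```text
clock: 10.35
eef_pos: [0.4789, -0.0577, 0.2524]
eef_rot: [1.0, 0.0, -0.0, 0.0]
ft_force: [0.1, 0.1, 0.2]
gripper_width: -0.005
```

```bash
python3 track.py 5
```

```text
{'clock': np.float64(10.35), 'eef_pos': array([ 0.4789, -0.0577,  0.2524]), 'ft_force': array([0.0891, 0.0596, 0.1536])}
top 10.35 5.635
scene 10.4 None
top 10.45 5.988
scene 10.5 6.166
top 10.55 0.101
scene 10.6 0.273
top 10.65 0.495
scene 10.7 0.684
top 10.75 0.888
scene 10.8 1.087
```

{"fn": "send_rows", "kwargs": {
  "moves": [0,0,0,0,0,0,1,0,0,0,0,0,0,1,0,0,0,0,0,0,1,0,0,0,0,0,0,1,0,0,0,0,0,0,1,0,0,0,0,0,0,1,0,0,0,0,0,0,1,0,0,0,0,0,0,1,0,0,0,0,0,0,1,0,0,0,0,0,0,1]
}}

```text
clock: 12.1
eef_pos: [0.4789, -0.0577, 0.2524]
eef_rot: [1.0, 0.0, 0.0, 0.0]
ft_force: [-0.7, 0.1, 0.3]
gripper_width: 0.005
```

```bash
python3 track.py 4
```

```text
{'clock': np.float64(12.1), 'eef_pos': array([ 0.4789, -0.0577,  0.2524]), 'ft_force': array([-0.6825,  0.0855,  0.3107])}
top 12.1 5.873
scene 12.15 None
top 12.2 6.241
scene 12.25 0.11
top 12.3 0.322
scene 12.35 0.494
top 12.4 0.686
scene 12.45 0.863
```

{"fn": "send_rows", "kwargs": {
  "moves": [0,0,0,0,0,0,1,0,0,0,0,0,0,1,0,0,0,0,0,0,1,0,0,0,0,0,0,1,0,0,0,0,0,0,1,0,0,0,0,0,0,1,0,0,0,0,0,0,1,0,0,0,0,0,0,1,0,0,0,0,0,0,1,0,0,0,0,0,0,1]
}}

```text
clock: 13.75
eef_pos: [0.4789, -0.0577, 0.2524]
eef_rot: [1.0, 0.0, -0.0, 0.0]
ft_force: [0.1, 0.4, 0.8]
gripper_width: -0.001
```

```bash
python3 track.py 4
```

```text
{'clock': np.float64(13.75), 'eef_pos': array([ 0.4789, -0.0577,  0.2524]), 'ft_force': array([0.0804, 0.4311, 0.7876])}
top 13.75 None
scene 13.8 5.445
top 13.85 5.666
scene 13.9 None
top 13.95 5.976
scene 14.0 6.132
top 14.05 0.026
scene 14.1 0.168
```

{"fn": "send_rows", "kwargs": {
  "moves": [0,0,0,0,0,0,1,0,0,0,0,0,0,1,0,0,0,0,0,0,1,0,0,0,0,0,0,1,0,0,0,0,0,0,1,0,0,0,0,0,0,1,0,0,0,0,0,0,1,0,0,0,0,0,0,1,0,0,0,0,0,0,1,0,0,0,0,0,0,1]
}}

```text
clock: 15.4
eef_pos: [0.4789, -0.0577, 0.2524]
eef_rot: [1.0, 0.0, 0.0, 0.0]
ft_force: [0.1, 0.4, -0.1]
gripper_width: -0.0
```

{"fn": "send_rows", "kwargs": {
  "moves": [0,0,0,0,0,0,1,0,0,0,0,0,0,1,0,0,0,0,0,0,1,0,0,0,0,0,0,1,0,0,0,0,0,0,1,0,0,0,0,0,0,1,0,0,0,0,0,0,1,0,0,0,0,0,0,1,0,0,0,0,0,0,1,0,0,0,0,0,0,1]
}}

```text
clock: 16.65
eef_pos: [0.4789, -0.0577, 0.2524]
eef_rot: [1.0, 0.0, -0.0, -0.0]
ft_force: [-0.0, 0.1, 0.4]
gripper_width: -0.0
```

{"fn": "send_rows", "kwargs": {
  "moves": [0,0,0,0,0,0,1,0,0,0,0,0,0,1,0,0,0,0,0,0,1,0,0,0,0,0,0,1,0,0,0,0,0,0,1,0,0,0,0,0,0,1,0,0,0,0,0,0,1,0,0,0,0,0,0,1,0,0,0,0,0,0,1,0,0,0,0,0,0,1]
}}

```text
clock: 17.9
eef_pos: [0.4789, -0.0577, 0.2524]
eef_rot: [1.0, 0.0, 0.0, 0.0]
ft_force: [-0.0, 0.1, -0.2]
gripper_width: -0.0
```

```bash
python3 track.py 4
```

```text
{'clock': np.float64(17.9), 'eef_pos': array([ 0.4789, -0.0577,  0.2524]), 'ft_force': array([-0.0207,  0.0877, -0.1888])}
top 17.9 None
scene 17.95 None
top 18.0 5.634
scene 18.05 None
top 18.1 5.866
scene 18.15 None
top 18.2 6.14
scene 18.25 6.248
```

{"fn": "send_rows", "kwargs": {
  "moves": [0.06,0,0.5,0,0,0,1,0.06,0,0.6,0,0,0,1,0,0,0.6,0,0,0,1,0,0,0.1,0,0,0,1,0,0,0,0,0,0,1,0,0,0,0,0,0,1,0,0,0,0,0,0,1,0,0,0,0,0,0,1,0,0,0,0,0,0,1,0,0,0,0,0,0,1]
}}

```text
clock: 19.55
eef_pos: [0.4885, -0.0577, 0.1084]
eef_rot: [1.0, 0.0, -0.0, 0.0]
ft_force: [0.9, -0.6, 0.3]
gripper_width: 0.002
```

```bash
python3 track.py 5
```

```text
{'clock': np.float64(19.55), 'eef_pos': array([ 0.4885, -0.0577,  0.1084]), 'ft_force': array([ 0.8668, -0.6143,  0.3237])}
top 19.55 None
scene 19.6 3.54
top 19.65 None
scene 19.7 3.78
top 19.75 None
scene 19.8 4.018
top 19.85 None
scene 19.9 4.249
top 19.95 None
scene 20.0 4.501
```

{"fn": "send_rows", "kwargs": {
  "moves": [0,0,0.05,0,0,0,1,0,0,0.05,0,0,0,1,0,0,0,0,0,0,1,0,0,0,0,0,0,1,0,0,0,0,0,0,1,0,0,0,0,0,0,1,0,0,0,0,0,0,1,0,0,0,0,0,0,1,0,0,0,0,0,0,1,0,0,0,0,0,0,1]
}}

```text
clock: 21.3
eef_pos: [0.4885, -0.0577, 0.1004]
eef_rot: [1.0, 0.0, -0.0, 0.0]
ft_force: [0.0, 0.2, -0.1]
gripper_width: 0.003
```

{"fn": "send_rows", "kwargs": {
  "moves": [0,0,0,0,0,0,1,0,0,0,0,0,0,1,0,0,0,0,0,0,1,0,0,0,0,0,0,1,0,0,0,0,0,0,1,0,0,0,0,0,0,1,0,0,0,0,0,0,1,0,0,0,0,0,0,1,0,0,0,0,0,0,1,0,0,0,0,0,0,1]
}}

```text
clock: 22.55
eef_pos: [0.4885, -0.0577, 0.1004]
eef_rot: [1.0, 0.0, 0.0, 0.0]
ft_force: [-0.5, -0.1, 0.2]
gripper_width: 0.002
```

```bash
python3 track.py 3
```

```text
{'clock': np.float64(22.55), 'eef_pos': array([ 0.4885, -0.0577,  0.1004]), 'ft_force': array([-0.4566, -0.1405,  0.2471])}
top 22.55 None
scene 22.6 4.267
top 22.65 None
scene 22.7 4.494
top 22.75 None
scene 22.8 4.698
```

{"fn": "send_rows", "kwargs": {
  "moves": [0,0,0,0,0,0,1,0,0,0,0,0,0,1,0,0,0,0,0,0,1,0,0,0,0,0,0,1,0,0,0,0,0,0,1,0,0,0,0,0,0,1,0,0,0,0,0,0,1,0,0,0,0,0,0,1,0,0,0,0,0,0,1,0,0,0,0,0,0,1]
}}

```text
clock: 24.1
eef_pos: [0.4885, -0.0577, 0.1004]
eef_rot: [1.0, 0.0, -0.0, 0.0]
ft_force: [-0.5, -1.0, -0.6]
gripper_width: 0.0
```

```bash
python3 track.py 3
```

```text
{'clock': np.float64(24.1), 'eef_pos': array([ 0.4885, -0.0577,  0.1004]), 'ft_force': array([-0.4738, -1.0229, -0.5501])}
top 24.1 1.194
scene 24.15 1.3
top 24.2 1.395
scene 24.25 1.515
top 24.3 1.599
scene 24.35 1.719
```

{"fn": "send_rows", "kwargs": {
  "moves": [0,0,0,0,0,0,1,0,0,0,0,0,0,1,0,0,0,0,0,0,1,0,0,0,0,0,0,1,0,0,0,0,0,0,1,0,0,0,0,0,0,1,0,0,0,0,0,0,1,0,0,0,0,0,0,1,0,0,0,0,0,0,1,0,0,0,0,0,0,1]
}}

```text
clock: 25.65
eef_pos: [0.4885, -0.0577, 0.1004]
eef_rot: [1.0, 0.0, -0.0, 0.0]
ft_force: [-0.6, 0.1, -0.2]
gripper_width: -0.003
```

```bash
python3 track.py 2
```

```text
{'clock': np.float64(25.65), 'eef_pos': array([ 0.4885, -0.0577,  0.1004]), 'ft_force': array([-0.5921,  0.0615, -0.1917])}
top 25.65 None
scene 25.7 4.256
top 25.75 None
scene 25.8 4.452
```

{"fn": "send_rows", "kwargs": {
  "moves": [0,0,0,0,0,0,1,0,0,0,0,0,0,1,0,0,0,0,0,0,1,0,0,0,0,0,0,1,0,0,0,0,0,0,1,0,0,0,0,0,0,1,0,0,0,0,0,0,1,0,0,0,0,0,0,1,0,0,0,0,0,0,1,0,0,0,0,0,0,1]
}}

```text
clock: 27.1
eef_pos: [0.4885, -0.0577, 0.1004]
eef_rot: [1.0, 0.0, -0.0, -0.0]
ft_force: [-0.6, -0.1, 0.5]
gripper_width: -0.004
```

```bash
python3 track.py 4
```

```text
{'clock': np.float64(27.1), 'eef_pos': array([ 0.4885, -0.0577,  0.1004]), 'ft_force': array([-0.6025, -0.1434,  0.4887])}
top 27.1 0.531
scene 27.15 0.606
top 27.2 0.708
scene 27.25 0.789
top 27.3 0.888
scene 27.35 0.968
top 27.4 1.061
scene 27.45 1.147
```

{"fn": "send_rows", "kwargs": {
  "moves": [0,0,0,0,0,0,1,0,0,0,0,0,0,1,0,0,0,0,0,0,1,0,0,0,0,0,0,1,0,0,0,0,0,0,1,0,0,0,0,0,0,1,0,0,0,0,0,0,1,0,0,0,0,0,0,1,0,0,0,0,0,0,1,0,0,0,0,0,0,1]
}}

```text
clock: 28.75
eef_pos: [0.4885, -0.0577, 0.1004]
eef_rot: [1.0, 0.0, -0.0, -0.0]
ft_force: [0.5, 0.8, -0.6]
gripper_width: -0.005
```

{"fn": "send_rows", "kwargs": {
  "moves": [0,0,0,0,0,0,1,0,0,0,0,0,0,1,0,0,0,0,0,0,1,0,0,0,0,0,0,1,0,0,0,0,0,0,1]
}}

```text
clock: 29.38
eef_pos: [0.4885, -0.0577, 0.1004]
eef_rot: [1.0, 0.0, -0.0, -0.0]
ft_force: [-0.6, -1.2, 0.6]
gripper_width: 0.001
```

```bash
python3 track.py 3
```

```text
{'clock': np.float64(29.375), 'eef_pos': array([ 0.4885, -0.0577,  0.1004]), 'ft_force': array([-0.584 , -1.16  ,  0.6071])}
top 29.375 None
scene 29.425 4.288
top 29.475 None
scene 29.525 4.452
top 29.575 None
scene 29.625 4.599
```

{"fn": "send_rows", "kwargs": {
  "moves": [0,0,0,0,0,0,1,0,0,0,0,0,0,1,0,0,0,0,0,0,1,0,0,0,0,0,0,1,0,0,0,0,0,0,1,0,0,0,0,0,0,1,0,0,0,0,0,0,1,0,0,0.0675,0,0,0,1,0,0,0,0,0,0,1,0,0,0,0,0,0,1]
}}

```text
clock: 30.92
eef_pos: [0.4897, -0.058, 0.096]
eef_rot: [1.0, 0.0, 0.001, 0.0]
ft_force: [-0.6, 0.4, 5.6]
gripper_width: -0.001
```

```bash
python3 track.py 3
```

```text
{'clock': np.float64(30.925), 'eef_pos': array([ 0.4897, -0.058 ,  0.096 ]), 'ft_force': array([-0.6215,  0.3516,  5.5856])}
top 30.925 6.141
scene 30.975 None
top 31.025 6.141
scene 31.075 None
top 31.125 6.141
scene 31.175 None
```

{"fn": "send_rows", "kwargs": {
  "moves": [0,0,-0.02,0,0,0,1,0,0,-0.2,0,0,0,1,0,0,-0.6,0,0,0,1,0,0,-0.7,0,0,0,1,0,0,-0.7,0,0,0,1,0,-0.4,-0.6,0,0,0,1,-0.5,-0.5,0,0,0,0,1,-0.5,-0.5,0,0,0,0,1,0,0,0,0,0,0,1]
}}

```text
clock: 32.35
eef_pos: [0.4066, 0.0562, 0.3215]
eef_rot: [1.0, 0.002, 0.001, -0.0]
ft_force: [0.4, -0.7, 0.1]
gripper_width: -0.002
```

```bash
python3 track.py 2; python3 - <<'E'
from h import *
p,d=cap('top'); W,yel,red=fit(p,d)
for n,m in(('yel',yel),('red',red)):
    q=W[m].mean(0)[:2]-C; print(n,m.sum(),np.degrees(np.arctan2(q[1],q[0])),np.hypot(*q))
s,_=cap('scene')
a=cv2.resize(p[115:235,320:440],(400,400)); b=cv2.resize(s[160:280,220:340],(400,400))
cv2.imwrite('pics/end.png',cv2.cvtColor(np.hstack([a,b]),cv2.COLOR_RGB2BGR))
E
```

```text
{'clock': np.float64(32.35), 'eef_pos': array([0.4066, 0.0562, 0.3215]), 'ft_force': array([ 0.4354, -0.6913,  0.1301])}
top 32.35 6.216
scene 32.4 6.188
top 32.45 6.224
scene 32.5 6.198
yel 159 174.2324345322593 0.12514386244792802
red 76 170.86980499671228 0.09167880184538096
```

View pics/end.png

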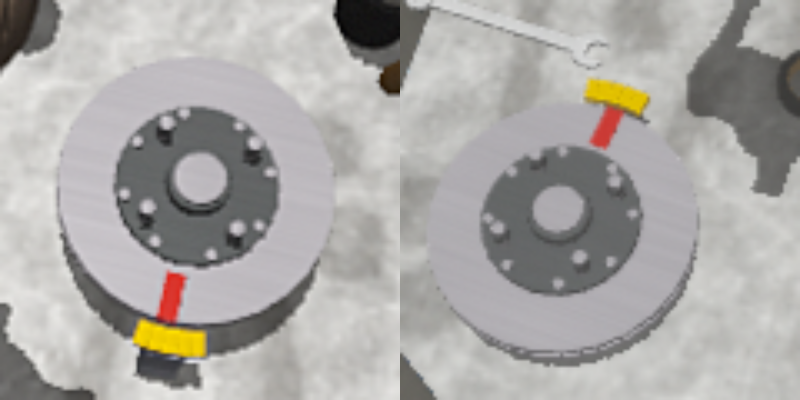

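The mark is beside the gauge, but the disc may still be creeping. I'll check that.

```bash
python3 track.py 4
```

```text
{'clock': np.float64(32.65), 'eef_pos': array([0.409 , 0.0536, 0.3206]), 'ft_force': array([ 0.5086, -0.2169, -0.4864])}
top 32.65 6.232
scene 32.7 6.205
top 32.75 6.236
scene 32.8 6.213
top 32.85 6.239
scene 32.9 6.217
top 32.95 6.242
scene 33.0 6.22
```

{"fn": "send_rows", "kwargs": {
  "moves": [0,0,0,0,0,0,1,0,0,0,0,0,0,1,0,0,0,0,0,0,1,0,0,0,0,0,0,1,0,0,0,0,0,0,1,0,0,0,0,0,0,1,0,0,0,0,0,0,1,0,0,0,0,0,0,1,0,0,0,0,0,0,1,0,0,0,0,0,0,1]
}}

```text
clock: 34.3
eef_pos: [0.4084, 0.0543, 0.3206]
eef_rot: [1.0, 0.0, -0.0, -0.0]
ft_force: [0.6, 0.1, 0.0]
gripper_width: -0.002
```

```bash
python3 track.py 6
```

```text
{'clock': np.float64(34.3), 'eef_pos': array([0.4084, 0.0543, 0.3206]), 'ft_force': array([0.6413, 0.1106, 0.0427])}
top 34.3 0.002
scene 34.35 6.256
top 34.4 0.003
scene 34.45 6.26
top 34.5 0.003
scene 34.55 6.259
top 34.6 0.003
scene 34.65 6.26
top 34.7 0.004
scene 34.75 6.262
top 34.8 0.005
scene 34.85 6.262
```

{"fn": "send_rows", "kwargs": {
  "moves": [0,0,0,0,0,0,1,0,0,0,0,0,0,1,0,0,0,0,0,0,1,0,0,0,0,0,0,1,0,0,0,0,0,0,1,0,0,0,0,0,0,1,0,0,0,0,0,0,1,0,0,0,0,0,0,1,0,0,0,0,0,0,1,0,0,0,0,0,0,1]
}}

```text
clock: 36.15
eef_pos: [0.4085, 0.0543, 0.3206]
eef_rot: [1.0, 0.0, 0.0, 0.0]
ft_force: [-0.2, 0.3, 0.4]
gripper_width: -0.0
```

{"fn": "send_rows", "kwargs": {
  "moves": [0,0,0,0,0,0,1,0,0,0,0,0,0,1,0,0,0,0,0,0,1,0,0,0,0,0,0,1,0,0,0,0,0,0,1,0,0,0,0,0,0,1,0,0,0,0,0,0,1,0,0,0,0,0,0,1,0,0,0,0,0,0,1,0,0,0,0,0,0,1]
}}

```text
clock: 37.4
eef_pos: [0.4084, 0.0543, 0.3206]
eef_rot: [1.0, 0.0, -0.0, -0.0]
ft_force: [1.0, 0.1, 0.1]
gripper_width: -0.002
```

```bash
python3 track.py 4
```

```text
{'clock': np.float64(37.4), 'eef_pos': array([0.4084, 0.0543, 0.3206]), 'ft_force': array([0.9567, 0.0662, 0.1323])}
top 37.4 0.006
scene 37.45 6.262
top 37.5 0.005
scene 37.55 6.262
top 37.6 0.005
scene 37.65 6.262
top 37.7 0.005
scene 37.75 6.262
```

At rest, on the gauge.

```bash
python3 -c "
from rig import arm; print(arm.finish_job())"
```

```text
the job is handed in; nothing more can be done
None
```

The disc ran freely and came to rest with the red mark beside the yellow gauge. I handed the job in at about 38 s of the 72 s allowed.

- **Flick:** I pushed one stud with the shut fingertips, which set the disc turning anticlockwise at about 4 rad/s, and lifted the hand clear. The cameras saw the mark pass the gauge at about 9.0, 10.5, 12.2 and 14.1 s. I then let it slow down for several more turns.
- **Brake:** At about 30.6 s, with the disc still turning at about 1.5 rad/s, I pressed on the steel face with about 5.6 N. It stopped about 0.14 rad (15 mm) short of the gauge's middle, as the top camera saw it with the arm partly in view; that is inside the 22 mm allowed. I then took the hand away.
- **Creep after release:** As the finger lifted off, the disc crept on by itself, roughly 0.1 rad towards the middle of the gauge, then stopped. I did not intend this and did not touch the disc again. The mark was within the gauge before and after the creep.
- **Last checks:** The readings held steady to 0.001 rad over the last 0.35 s. The top camera put the mark 0.005 rad past the middle, and the scene camera put it 0.02 rad short. That is about 2 mm at most, and the robot was touching nothing.
- **Not checked:** I did not see the force at the moment of the flick, because forces are only reported at the end of a call. I took no separate final look at the other things on the bench. The fingers were not seen to touch any of them.

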